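Spread glass pucks on a light box and hold its dead-man lever

TASK

Spread the heap of four glass pucks into one even layer on the light box: one puck lying flat in each of the four quarters of the white pane, on the pane and clear of the black cross lines. Then press the spring-loaded lamp lever (the one with the orange pad) down to the middle of its travel, pad level with the green band, without ever pushing it to the bottom (that trips the lamp), and finish the program while still holding it there. Leave the other things on the table where they are.

Things in the scene. Friction and masses are not known exactly. Their poses are not given: they have to be found in the camera images.
- light_box: Fixed flat light box, 200 mm (its x) by 260 mm (its y) and 45 mm high, aluminium with a white pane of 180 x 240 mm flush with its top face. Origin at the centre of its underside; z up. Two black lines, 3 mm wide, along its x and y axes cross above the origin and divide the pane into four quarters of 90 (x) by 120 mm (y). The heap of pucks lies on it.
- dead_man (a joint): Angle of the spring-loaded dead-man lever in rad: 0 released (lever points up at 0.45 rad), grows as the pad is pushed down, 0.45 at the bottom stop. Green band: 0.17 to 0.29; middle 0.23. The spring always pushes it back up: about 2 N on the pad at the top, 6 to 7 N in the middle, 11 N at the bottom.
- console: Fixed grey base of the lever, 200 mm (its x) by 70 mm (its y) by 30 mm high, origin at the centre of its underside, z up. It stands to the left or the right of the light box. The lever's hinge axis runs along the console's y through x = +70 mm, z = 50 mm; the lever reaches from it towards the console's -x.
- green_band (a point): Middle of the green band, 88 mm above the table, on an upright scale plate that stands beside the pad at the console's x = -50 mm, y = +37 mm: 4 mm thick (y), 50 mm long (x), top 117 mm above the table. From the bottom it is red, green (81 to 95 mm) and white. Level with the pad's top face when the lever is at mid travel.
- pad (a point): Centre of the top face of the orange pad on the lever's end, 44 x 44 mm and 12 mm thick; it moves with the lever, and the face is level at the bottom stop. In the lever's own line the point is 120 mm from the hinge and 12 mm above the line, so released it is about 113 mm above the table, at mid travel about 88 mm, at the bottom 62 mm.
- puck_blue: Round chunky puck of cast glass, dark blue, 36 mm across and 18 mm thick, about 45 g; origin at the centre of its underside, z along its axis. At the start it lies flat on the pane, one of three close together in a triangle (gaps about 5 mm).
- puck_green: Round chunky puck of cast glass, green, 36 mm across and 18 mm thick, about 45 g; origin at the centre of its underside, z along its axis. At the start it lies flat on the pane, one of three close together in a triangle (gaps about 5 mm).
- puck_amber: Round chunky puck of cast glass, amber, 36 mm across and 18 mm thick, about 45 g; origin at the centre of its underside, z along its axis. At the start it lies flat on the pane, one of three close together in a triangle (gaps about 5 mm).
- puck_sky: Round chunky puck of cast glass, sky blue, 36 mm across and 18 mm thick, about 45 g; origin at the centre of its underside, z along its axis. At the start it lies on top of the other three.
- puck_blue_center (a point): Centre of that puck, 9 mm above its underside; 54 mm above the table when it lies flat on the pane.
- puck_green_center (a point): Centre of that puck, 9 mm above its underside; 54 mm above the table when it lies flat on the pane.
- puck_amber_center (a point): Centre of that puck, 9 mm above its underside; 54 mm above the table when it lies flat on the pane.
- puck_sky_center (a point): Centre of that puck, 9 mm above its underside; 54 mm above the table when it lies flat on the pane.
- jar: Glass jar, 72 mm wide, 110 mm high, beyond the light box; leave it alone. Origin under its centre.
- foil_roll: Copper foil roll, 68 mm wide, 14 mm high; leave it alone. Origin under its centre.
- pliers: Red-handled pliers lying flat, about 165 mm long, 18 mm high; leave alone. Origin at the pivot, on the table; jaws to its +x.
- glass_cutter: Brass glass cutter lying flat, 130 mm long along its x, 14 mm high, between robot and light box; leave it alone. Origin under its middle.
- marker_box: Flat black box 40 x 90 x 20 mm near the robot; leave it alone. Origin under its centre.
- flux_pot: White pot, 60 mm wide, 50 mm high, near the robot; leave it alone. Origin under its centre.
Not all that is in view belongs to the job. What is shaped like the puck_green but pink is not meant.

How it is judged:
On the way:
1. one puck lies flat and released in each quarter of the pane, clear of the lines (((x of puck_blue_center in the frame of light_box between 0.015 and 0.08 m and y of puck_blue_center in the frame of light_box between 0.015 and 0.11 m) or (x of puck_green_center in the frame of light_box between 0.015 and 0.08 m and y of puck_green_center in the frame of light_box between 0.015 and 0.11 m) or (x of puck_amber_center in the frame of light_box between 0.015 and 0.08 m and y of puck_amber_center in the frame of light_box between 0.015 and 0.11 m) or (x of puck_sky_center in the frame of light_box between 0.015 and 0.08 m and y of puck_sky_center in the frame of light_box between 0.015 and 0.11 m)) and ((x of puck_blue_center in the frame of light_box between 0.015 and 0.08 m and y of puck_blue_center in the frame of light_box between -0.11 and -0.015 m) or (x of puck_green_center in the frame of light_box between 0.015 and 0.08 m and y of puck_green_center in the frame of light_box between -0.11 and -0.015 m) or (x of puck_amber_center in the frame of light_box between 0.015 and 0.08 m and y of puck_amber_center in the frame of light_box between -0.11 and -0.015 m) or (x of puck_sky_center in the frame of light_box between 0.015 and 0.08 m and y of puck_sky_center in the frame of light_box between -0.11 and -0.015 m)) and ((x of puck_blue_center in the frame of light_box between -0.08 and -0.015 m and y of puck_blue_center in the frame of light_box between 0.015 and 0.11 m) or (x of puck_green_center in the frame of light_box between -0.08 and -0.015 m and y of puck_green_center in the frame of light_box between 0.015 and 0.11 m) or (x of puck_amber_center in the frame of light_box between -0.08 and -0.015 m and y of puck_amber_center in the frame of light_box between 0.015 and 0.11 m) or (x of puck_sky_center in the frame of light_box between -0.08 and -0.015 m and y of puck_sky_center in the frame of light_box between 0.015 and 0.11 m)) and ((x of puck_blue_center in the frame of light_box between -0.08 and -0.015 m and y of puck_blue_center in the frame of light_box between -0.11 and -0.015 m) or (x of puck_green_center in the frame of light_box between -0.08 and -0.015 m and y of puck_green_center in the frame of light_box between -0.11 and -0.015 m) or (x of puck_amber_center in the frame of light_box between -0.08 and -0.015 m and y of puck_amber_center in the frame of light_box between -0.11 and -0.015 m) or (x of puck_sky_center in the frame of light_box between -0.08 and -0.015 m and y of puck_sky_center in the frame of light_box between -0.11 and -0.015 m)) and z of puck_blue_center in the frame of light_box between 0.05 and 0.058 m and linear speed of each of puck_blue, puck_green, puck_amber, puck_sky below 0.03 m/s and contact force between each of puck_blue, puck_green, puck_amber, puck_sky and the fingers below 0.2 N and z of puck_green_center in the frame of light_box between 0.05 and 0.058 m and z of puck_amber_center in the frame of light_box between 0.05 and 0.058 m and z of puck_sky_center in the frame of light_box between 0.05 and 0.058 m), for 0.2 s.
At the end, for the whole second after the job is handed in: One puck flat, still and released in each quarter of the pane: centre 50 to 58 mm up, 15 mm or more from both lines, 10 mm or more inside the pane edge. The fingers press the lever with over 3 N and keep the lever still at 0.17 to 0.29 rad (green band) through the last second (all of step 1 and value of joint dead_man between 0.17 and 0.29 rad and velocity of joint dead_man between -0.1 and 0.1 rad/s and contact force between the fingers and dead_man above 3 N); the arm keeps its last pose, push and grip.
It fails at once if the lever is pushed to the bottom (past 0.41 rad) (value of joint dead_man above 0.41 rad).
It fails at once if a bystander (jar, foil roll, pliers, glass cutter, black box or white pot) is displaced by more than 30 mm (distance of any of jar, foil_roll, pliers, glass_cutter, marker_box, flux_pot from where it was at the start of the episode above 0.03 m).
It also fails if it takes over 64 s, if anything falls off the work surface, if the arm or the gripper's body presses on something with over 40 N, if the wrist force passes 120 N, or if a joint passes its speed limit or range.

ROBOT

A 6-joint arm with a two-finger parallel gripper is mounted at the origin on the work surface. World frame = base frame: x ahead of the robot, y to its left, z up, the work surface at z = 0. Lengths are in m, angles in rad, forces in N, time in s.
With the tool pointing down it reaches from about 0.375 to 0.9 m from the base axis. Payload 3.1 kg.
Tool frame: the origin (TCP) lies midway between the tips of the shut fingers; the grasp point (between the pads) lies 19 mm behind it; z points along the fingers, y is the line along which they close (so a half turn about z gives the same grasp; the last joint's range is limited). The gripper opens to 85 mm and grips with 20 to 120 N. Pads are 22 mm wide; open, the fingers measure 114 mm over their backs; the gripper's body (76 mm by 85 mm) begins 54 mm behind the grasp point. The pads swing forward as they close: fully open they stand 13 mm farther back than shut.
Start: joints at [-1.484, 0.527, 1.433, -0, 1.181, -0.178], TCP at [0.164, -0.603, 0.231] pointing down, gripper open.
Joint ranges: [-3.08, 3.08], [-0.75, 2.2], [0.22, 2.44], [-1.43, 4.57], [0, 2.65], [-2.85, 2.85]. Speed limits (rad/s): [2.79, 2.79, 3.14, 3.14, 3.14, 3.14].

INTERFACE

Orientations are given as a unit quaternion [x, y, z, w].
In Python, from station import manip gives the robot as it stands. The module is installed in compiled form; this text tells all that it offers.
- The arm moves only by the tool apply_moves, never from a script. Its arguments are lists of equal length, an entry for each row: "claw": the gripper's target within -1 to 1 (fully open at 1, half-way at 0, shut at -1); "travel": the shift along the tool's x, y, z scaled (see below), a list of three; "turn": the turn, a rotation vector about the tool's x, y, z scaled (see below), a list of three. In form: {"claw": [claw, ...], "travel": [[dx, dy, dz], ...], "turn": [[rx, ry, rz], ...]}. A call has 1 to 5 rows; each row is the pose to reach, as a shift and turn from the pose commanded when the call began, along the tool's axes at that moment, turning the shorter way round; what a row does not reach only later rows make up. The controller multiplies each number of a shift by 800 mm and each number of a turn by 180 degrees. A row lasts 1/12 s, in which the tool goes at most 41.7 mm and 7.16 degrees, less where a joint would pass 70% of its speed; a pose out of reach is approached as far as the arm can. A call with a number of a shift or a turn outside -1 to 1 is refused whole. A call with a gripper value outside its range is refused whole. The fingers move at their own pace and stop on an object; "newtons" is the grip in N (left out, the last holds). Time passes only in rows, so rows that repeat a pose let the fingers close. It gives the time, the measured TCP pose, the force, the opening and the grip force at its end, in the units of the state.
- manip.sense(): the state, without advancing time (a new reading comes with each control period).
- manip.snapshot(name): name is "side" or "top"; returns a dict with "pixels" (480x640x3 uint8, red, green, blue), "depth" (480x640 float32, m along the optical axis (not along the pixel's ray), 0 where there is no reading), "intrinsics" (3x3 intrinsics, pixels), "R" (3x3) and "t" (3): a world point X has camera coordinates R X + t. Camera axes: x right, y down, z forward; pixel columns grow to the right and rows downward; lengths in m; the calibration is good to about 2 mm. A picture is of the moment at which its call begins.
- manip.sign_off(): hands the job in; it is judged then, once.
The state is a dict: "t": time; "q": joint angles; "qd": joint speeds; "tau": joint torques, N m; "tcp_pos": TCP position; "tool_rot": TCP orientation; "force": force on the tool from outside, world axes, zero at the start; "ft_torque": the same for the moment, N m; "finger_gap": opening from 0.0 (shut) to 1.0 (fully open); "gripper_force": force on a finger pad.
Only numpy, scipy, OpenCV 4.12 (cv2) and the standard library are available. Lean on these libraries where they do the work, as an engineer would, in place of code of your own. Each camera call takes 0.05 s, during which the arm holds its last target. There are 200 camera calls.

## Working session

There is one attempt and no reset: what is moved stays moved. The work goes in short steps, Python scripts to look and compute and a tool call to move; the robot and the scene stay as the last step left them, time stands still between calls to the robot, and variables do not carry over. Pictures are saved under pics/ and viewed, at most 10 in all, crops included, and the job is handed in when it is done.

Besides the shell and the picture viewer there is one more tool, called as a command line: name --argument value ..., lists and objects as JSON in quotes. apply_moves: Moves the arm, as the interface text tells. Shifts and turns lie within -1 to 1; 1 stands for 800 mm of shift or 180 degrees of turn. Its arguments: {"type":"object","properties":{"claw":{"type":"array","items":{"type":"number"}},"travel":{"type":"array","items":{"type":"array","items":{"type":"number"}}},"turn":{"type":"array","items":{"type":"array","items":{"type":"number"}}},"newtons":{"type":"number"}},"required":["claw","travel","turn"]}

```bash
mkdir -p pics; python3 - <<'E'
from station import manip
import cv2,numpy as np
s=manip.sense();print({k:np.round(v,3) for k,v in s.items()})
for n in("top","side"):
    d=manip.snapshot(n);cv2.imwrite(f"pics/{n}0.png",d["pixels"][:,:,::-1]);np.savez(f"{n}0.npz",**d)
    print(n,d["intrinsics"],d["R"],d["t"],-d["R"].T@d["t"])
E
```

```text
{'t': np.float64(0.0), 'q': array([-1.483,  0.528,  1.434,  0.   ,  1.181, -0.178]), 'qd': array([-0.001, -0.   ,  0.001,  0.   , -0.   ,  0.   ]), 'tau': array([ 0.0000e+00, -4.4235e+01, -1.7803e+01, -0.0000e+00,  9.0000e-03,
       -0.0000e+00]), 'tcp_pos': array([ 0.164, -0.602,  0.23 ]), 'tool_rot': array([ 0.991,  0.132,  0.   , -0.001]), 'force': array([0.106, 0.094, 0.243]), 'ft_torque': array([ 0.092, -0.03 , -0.004]), 'gripper_force': np.float64(0.0), 'finger_gap': np.float64(1.001)}
top [[488.82954841   0.         312.79719834]
 [  0.         488.82954841 248.68448358]
 [  0.           0.           1.        ]] [[ 0.0061329  -0.99994936  0.00797914]
 [-0.98675227 -0.00734519 -0.16206789]
 [ 0.1621183  -0.00687949 -0.98674735]] [0.02739084 0.61046467 0.93260749] [0.45101668 0.03828929 1.01896614]
side [[468.39508392   0.         322.66669009]
 [  0.         468.39508392 231.89626649]
 [  0.           0.           1.        ]] [[ 0.91896311 -0.39405589  0.01505867]
 [-0.28355302 -0.68683733 -0.66921757]
 [ 0.27405198  0.61071633 -0.74291391]] [-0.52541299  0.2487267   0.80616929] [ 0.33243007 -0.52854804  0.77327868]
```

View pics/top0.png

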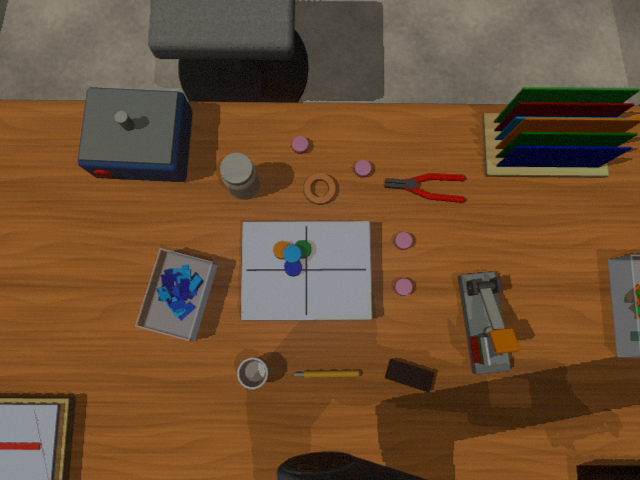

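View pics/side0.png

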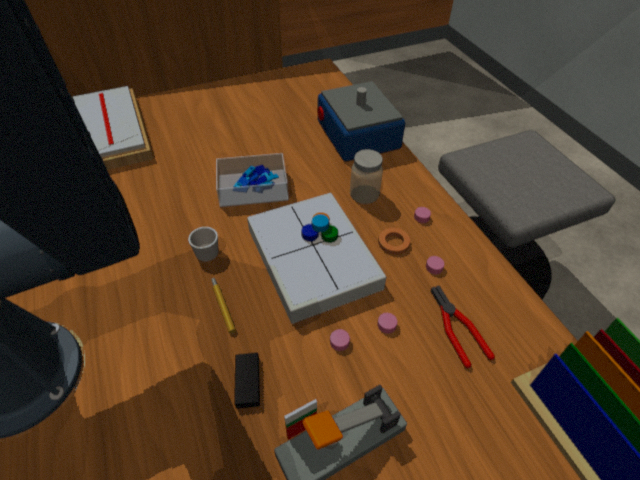

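The top view shows the light box at about (242..371, 222..320). The heap is amber (283,249), sky (292,254), green (303,249) and blue (293,268). The orange pad is at (504,341) and the console at about (485,322). The pink discs at (300,145), (363,168), (404,241) and (404,287) are decoys. The green puck that's meant is the one at top (303,249), because it is green and lies on the pane. Next I'll measure, and crop to confirm.

```bash
cat > h.py <<'E'
import cv2,numpy as np
from station import manip
HUE=dict(blue=(112,130),green=(50,75),amber=(12,24),sky=(95,108))
def ray(d,uv):
    K,R,t=d["intrinsics"],d["R"],d["t"]
    v=R.T@np.linalg.inv(K)@np.array([uv[0],uv[1],1.]);return -R.T@t,v
def plane(d,uv,z):
    c,v=ray(d,uv);return c+v*(z-c[2])/v[2]
def tri(d1,u1,d2,u2):
    c,v=ray(d1,u1);e,w=ray(d2,u2)
    s=np.linalg.lstsq(np.c_[v,-w],e-c,rcond=None)[0]
    p,q=c+v*s[0],e+w*s[1];return (p+q)/2,np.linalg.norm(p-q)
def proj(d,X):
    p=d["intrinsics"]@(d["R"]@np.array(X)+d["t"]);return p[:2]/p[2]
def mask(d,hue,box,smin=120,vmin=50):
    h=cv2.cvtColor(d["pixels"],cv2.COLOR_RGB2HSV)
    m=cv2.inRange(h,(hue[0],smin,vmin),(hue[1],255,255))
    o=np.zeros_like(m);x0,y0,x1,y1=box;o[y0:y1,x0:x1]=m[y0:y1,x0:x1];return o
def big(m):
    c=cv2.findContours(m,cv2.RETR_EXTERNAL,cv2.CHAIN_APPROX_NONE)[0]
    return max(c,key=cv2.contourArea) if c else None
def pts(d,m):  # world points from depth
    v,u=np.nonzero(m);z=d["depth"][v,u];k=z>0;u,v,z=u[k],v[k],z[k]
    c=np.linalg.inv(d["intrinsics"])@np.array([u*z,v*z,z]);return (d["R"].T@(c-d["t"][:,None])).T
E
python3 - <<'E'
from h import *
D={n:dict(np.load(n+"0.npz")) for n in("top","side")}
T,S=D["top"],D["side"]
# pane/box corners
def quad(d,box):
    h=cv2.cvtColor(d["pixels"],cv2.COLOR_RGB2HSV);m=cv2.inRange(h,(0,0,110),(180,60,255))
    o=np.zeros_like(m);x0,y0,x1,y1=box;o[y0:y1,x0:x1]=m[y0:y1,x0:x1]
    o=cv2.morphologyEx(o,cv2.MORPH_CLOSE,np.ones((25,25)));
    return cv2.minAreaRect(big(o)),o
r,o=quad(T,(228,212,384,330))
c=cv2.boxPoints(r);print("box top px",r);P=np.array([plane(T,q,.045) for q in c]);print(P.round(4));print("sizes",np.linalg.norm(P[1]-P[0]),np.linalg.norm(P[2]-P[1]),P.mean(0))
q=pts(T,cv2.erode(o,np.ones((9,9))));print("depth z pane",np.median(q[:,2]))
# cross via black lines
g=cv2.cvtColor(T["pixels"],cv2.COLOR_RGB2GRAY)
for n,b in (("top",(262,232,325,285)),("side",(285,200,350,250))):
    for k,h in HUE.items():
        m=mask(D[n],h,b);cc=big(m)
        if cc is None: print(n,k,None);continue
        (x,y),ra=cv2.minEnclosingCircle(cc);q=pts(D[n],m)
        print(n,k,round(x,1),round(y,1),"r",round(ra,1),"area",cv2.contourArea(cc),"depth med",np.median(q,0).round(4) if len(q) else 0, plane(D[n],(x,y),.081 if k=="sky" else .063).round(4))
for n,b in (("top",(470,310,530,375)),("side",(290,400,350,455))):
    m=mask(D[n],(5,20),b,150,80);cc=big(m);q=pts(D[n],m);print(n,"pad",cv2.minAreaRect(cc),np.median(q,0).round(4),np.percentile(q[:,2],[5,95]).round(3))
a=cv2.resize(T["pixels"][205:335,225:400],None,fx=3,fy=3,interpolation=2);b=cv2.resize(T["pixels"][260:390,440:545],None,fx=2.5,fy=3,interpolation=2)
cv2.imwrite("pics/crop0.png",np.hstack([a,b])[:,:,::-1])
E
```

```text
box top px ((306.0, 270.0), (98.0, 130.0), 90.0)
[[ 0.6671  0.178   0.045 ]
 [ 0.6692 -0.0869  0.045 ]
 [ 0.4712 -0.0843  0.045 ]
 [ 0.4696  0.1721  0.045 ]]
sizes 0.26491033051678076 0.19797429374298628 [0.5692492  0.04473358 0.045     ]
depth z pane 0.04629732864206905
top blue 292.7 266.8 r 8.6 area 169.5 depth med [0.5692 0.0704 0.0634] [0.5716 0.071  0.063 ]
top green 302.5 248.0 r 8.2 area 77.0 depth med [0.6151 0.0471 0.0639] [0.6093 0.052  0.063 ]
top amber 281.9 249.6 r 8.9 area 144.0 depth med [0.6087 0.0968 0.0635] [0.6059 0.0927 0.063 ]
top sky 291.8 253.6 r 9.2 area 233.0 depth med [0.595  0.0721 0.0814] [0.5951 0.0724 0.081 ]
side blue 309.3 230.9 r 8.0 area 129.0 depth med [0.5687 0.0667 0.0633] [0.5704 0.0684 0.063 ]
side green 330.3 231.9 r 7.0 area 70.0 depth med [0.6116 0.0447 0.0636] [0.6088 0.0495 0.063 ]
side amber 343.0 209.5 r 11.2 area 112.0 depth med [0.6921 0.1678 0.0008] [0.6599 0.0979 0.063 ]
side sky 319.8 223.1 r 8.8 area 211.5 depth med [0.5926 0.0665 0.0805] [0.5919 0.0649 0.081 ]
top pad ((505.5, 342.0), (64.0, 47.0), 90.0) [ 0.4317 -0.3837  0.0023] [-0.001  0.121]
side pad ((325.5, 424.0), (48.0, 47.0), 90.0) [ 0.4365 -0.3097  0.11  ] [-0.001  0.122]
```

View pics/crop0.png

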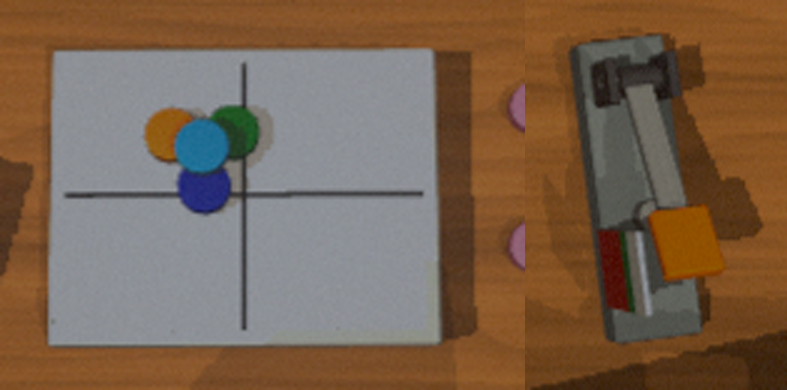

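The crop confirms the puck set: sky on top of amber, green and blue. The cross centre is at px (306,270), and the orange pad is right of the scale plate, with its hinge on the far side. Amber is already well inside its own quarter, so sky, blue and green have to move. First I'll move over sky and square up the tool.

apply_moves --claw '[1, 1, 1, 1, 1]' --travel '[[0.74, -0.67, 0.1], [0.74, -0.67, 0.1], [0.74, -0.67, 0.1], [0.74, -0.67, 0.1], [0.74, -0.67, 0.1]]' --turn '[[0, 0, 0.084], [0, 0, 0.084], [0, 0, 0.084], [0, 0, 0.084], [0, 0, 0.084]]' --newtons 30

```text
t: 0.52
tcp_pos: [0.2764, -0.4264, 0.21]
tool_rot: [1.0, 0.0, -0.0, -0.0]
force: [0.8, 0.2, -0.5]
finger_gap: 0.996
gripper_force: 0.0
```

apply_moves --claw '[1, 1, 1, 1, 1]' --travel '[[0.4, -0.62, 0.07], [0.4, -0.62, 0.07], [0.4, -0.62, 0.07], [0.4, -0.62, 0.07], [0.4, -0.62, 0.07]]' --turn '[[0, 0, 0], [0, 0, 0], [0, 0, 0], [0, 0, 0], [0, 0, 0]]'

```text
t: 0.93
tcp_pos: [0.3885, -0.252, 0.1906]
tool_rot: [1.0, 0.001, -0.0, -0.0]
force: [1.1, -0.6, -0.4]
finger_gap: 1.002
gripper_force: 0.0
```

apply_moves --claw '[1, 1, 1, 1, 1]' --travel '[[0.26, -0.4, 0.05], [0.26, -0.4, 0.05], [0.26, -0.4, 0.05], [0.26, -0.4, 0.05], [0.26, -0.4, 0.05]]' --turn '[[0, 0, 0], [0, 0, 0], [0, 0, 0], [0, 0, 0], [0, 0, 0]]'

```text
t: 1.35
tcp_pos: [0.5012, -0.0779, 0.1687]
tool_rot: [1.0, 0.001, -0.0, -0.0]
force: [0.5, -0.4, 0.4]
finger_gap: 0.999
gripper_force: 0.0
```

apply_moves --claw '[1, 1, 1, 1, 1]' --travel '[[0.116, -0.186, 0.04], [0.116, -0.186, 0.04], [0.116, -0.186, 0.04], [0.116, -0.186, 0.04], [0.116, -0.186, 0.06]]' --turn '[[0, 0, 0], [0, 0, 0], [0, 0, 0], [0, 0, 0], [0, 0, 0]]'

```text
t: 1.77
tcp_pos: [0.5978, 0.0739, 0.1224]
tool_rot: [1.0, 0.003, 0.004, -0.001]
force: [0.7, -0.4, 0.6]
finger_gap: 0.997
gripper_force: 0.0
```

```bash
python3 - <<'E'
from h import *
a=manip.snapshot("top");b=manip.snapshot("side");print(manip.sense()["tcp_pos"])
print(proj(a,manip.sense()["tcp_pos"]),proj(b,manip.sense()["tcp_pos"]))
cv2.imwrite("pics/over.png",np.hstack([cv2.resize(a["pixels"][205:335,225:400],None,fx=2,fy=2),cv2.resize(b["pixels"][150:280,250:430],None,fx=2,fy=2)])[:,:,::-1])
E
```

```text
[0.59219391 0.07172764 0.11836959]
[291.47171996 252.12023188] [318.76942717 207.73895318]
```

View pics/over.png

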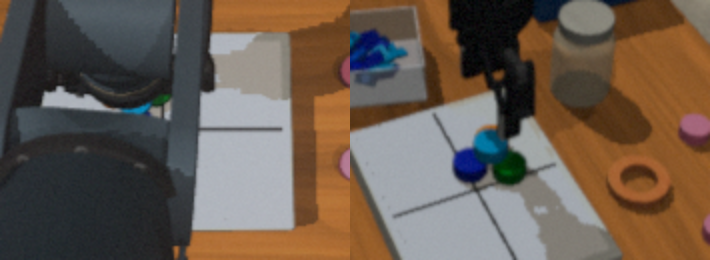

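Side view: the open fingers hang over sky at crop (490,145), which agrees with the TCP. I'll descend and grip.

apply_moves --claw '[1, 1, 1, 0.2, -0.5]' --travel '[[0.001, 0, 0.035], [0.001, 0, 0.068], [0.001, 0, 0.068], [0.001, 0, 0.068], [0.001, 0, 0.068]]' --turn '[[0, 0, 0], [0, 0, 0], [0, 0, 0], [0, 0, 0], [0, 0, 0]]'

```text
t: 2.28
tcp_pos: [0.5943, 0.0681, 0.0679]
tool_rot: [1.0, 0.0, 0.0, 0.0]
force: [0.1, 0.4, 1.0]
finger_gap: 0.751
gripper_force: 0.0
```

apply_moves --claw '[-1, -1, -1, -1, -1]' --travel '[[0, 0, 0], [0, 0, 0], [0, 0, 0], [0, 0, 0], [0, 0, 0]]' --turn '[[0, 0, 0], [0, 0, 0], [0, 0, 0], [0, 0, 0], [0, 0, 0]]'

```text
t: 2.7
tcp_pos: [0.595, 0.0687, 0.0688]
tool_rot: [1.0, 0.001, 0.002, 0.0]
force: [-1.3, -0.8, 5.6]
finger_gap: 0.401
gripper_force: 29.8
```

apply_moves --claw '[-1, -1, -1, -1, -1]' --travel '[[0, 0, -0.04], [0, 0, -0.06], [-0.04, 0.05, -0.06], [-0.089, 0.1, -0.06], [-0.089, 0.1, -0.06]]' --turn '[[0, 0, 0], [0, 0, 0], [0, 0, 0], [0, 0, 0], [0, 0, 0]]'

```text
t: 3.12
tcp_pos: [0.5203, -0.0124, 0.1155]
tool_rot: [1.0, 0.001, -0.001, 0.0]
force: [-0.6, -0.1, -0.8]
finger_gap: 0.404
gripper_force: 30.3
```

apply_moves --claw '[-1, -1, -1]' --travel '[[0, 0, 0], [0, 0, 0], [0, 0, 0]]' --turn '[[0, 0, 0], [0, 0, 0], [0, 0, 0]]'

```text
t: 3.37
tcp_pos: [0.5241, -0.0112, 0.1153]
tool_rot: [1.0, 0.001, 0.001, 0.0]
force: [-0.3, 0.2, -1.2]
finger_gap: 0.402
gripper_force: 30.3
```

```bash
python3 - <<'E'
from h import *
b=manip.snapshot("side");s=manip.sense();print(s["tcp_pos"],s["finger_gap"],proj(b,s["tcp_pos"]))
for k,bx in (("blue",(285,200,350,250)),("green",(285,200,350,250)),("amber",(310,205,335,240)),("sky",(220,150,420,300))):
    m=mask(b,HUE[k],bx);c=big(m)
    if c is not None: q=pts(b,m);print(k,cv2.minEnclosingCircle(c),np.median(q,0).round(4),q[:,2].min().round(3),q[:,2].max().round(3))
cv2.imwrite("pics/sky.png",cv2.resize(b["pixels"][150:310,240:400],None,fx=3,fy=3)[:,:,::-1])
E
```

```text
[ 0.52431515 -0.01089137  0.1152246 ] 0.4036916103643622 [302.15281234 248.51382818]
blue ((316.5, 228.5), 2.549609661102295) [0.5861 0.0694 0.0637] 0.048 0.208
green ((329.0, 231.5), 8.139510154724121) [0.6072 0.0513 0.0635] 0.06 0.217
amber ((320.4245300292969, 219.91510009765625), 8.20954704284668) [0.6056 0.0867 0.0632] 0.049 0.227
sky ((244.5, 177.0), 13.82941722869873) [0.5168 0.2949 0.0353] 0.02 0.29
```

View pics/sky.png

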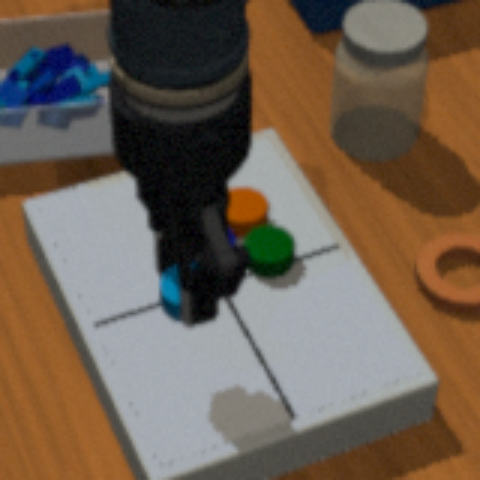

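Sky is held, at crop (180,290) over the near-right quarter. Lowering it.

apply_moves --claw '[-1, -1, -1, -1]' --travel '[[0, 0, 0.04], [0, 0, 0.07], [0, 0, 0.077], [0, 0, 0.077]]' --turn '[[0, 0, 0], [0, 0, 0], [0, 0, 0], [0, 0, 0]]'

```text
t: 3.75
tcp_pos: [0.5227, -0.0101, 0.052]
tool_rot: [1.0, 0.002, -0.001, -0.0]
force: [0.0, 0.0, 0.2]
finger_gap: 0.403
gripper_force: 30.3
```

apply_moves --claw '[-1, -1, -1, -1]' --travel '[[0, 0, 0.003], [0, 0, 0.003], [0, 0, 0.005], [0, 0, 0.005]]' --turn '[[0, 0, 0], [0, 0, 0], [0, 0, 0], [0, 0, 0]]'

```text
t: 4.08
tcp_pos: [0.5239, -0.0109, 0.0508]
tool_rot: [1.0, 0.001, 0.001, 0.0]
force: [-0.8, 1.9, 6.6]
finger_gap: 0.399
gripper_force: 31.0
```

apply_moves --claw '[0.3, 1, 1, 1, 1]' --travel '[[0, 0, 0], [0, 0, 0], [0, 0, -0.03], [0, 0, -0.075], [0, 0, -0.075]]' --turn '[[0, 0, 0], [0, 0, 0], [0, 0, 0], [0, 0, 0], [0, 0, 0]]'

```text
t: 4.5
tcp_pos: [0.5265, -0.0118, 0.1138]
tool_rot: [1.0, 0.001, 0.005, 0.001]
force: [0.3, 0.1, 0.6]
finger_gap: 0.999
gripper_force: 0.0
```

apply_moves --claw '[1, 1, 1, 1, 1]' --travel '[[0.057, -0.101, 0], [0.057, -0.101, 0], [0.057, -0.101, 0], [0.057, -0.101, 0], [0.057, -0.101, 0]]' --turn '[[0, 0, 0], [0, 0, 0], [0, 0, 0], [0, 0, 0], [0, 0, 0]]'

```text
t: 4.92
tcp_pos: [0.5677, 0.07, 0.1088]
tool_rot: [1.0, 0.002, -0.001, 0.0]
force: [-1.0, -0.5, -0.3]
finger_gap: 0.998
gripper_force: 0.0
```

```bash
python3 - <<'E'
from h import *
b=manip.snapshot("side");s=manip.sense();print(s["tcp_pos"],s["finger_gap"])
for k,bx in (("blue",(285,200,350,250)),("green",(285,200,350,250)),("amber",(310,205,335,240)),("sky",(270,210,340,300))):
    m=mask(b,HUE[k],bx);c=big(m)
    if c is not None:
        q=pts(b,m);q=q[(q[:,2]>.058)&(q[:,2]<.085)]
        print(k,cv2.minEnclosingCircle(c),cv2.contourArea(c),np.median(q,0).round(4) if len(q) else 0,q.min(0),q.max(0))
cv2.imwrite("pics/b.png",cv2.resize(b["pixels"][150:310,240:400],None,fx=3,fy=3)[:,:,::-1])
E
```

```text
[0.56715075 0.06928334 0.10863114] 1.0027517585307575
blue ((309.48114013671875, 231.72640991210938), 8.648615837097168) 177.5 [0.5698 0.0672 0.0635] [0.55480859 0.05361906 0.05833477] [0.58629394 0.08858083 0.06687779]
green ((330.5, 230.0), 7.159010887145996) 91.5 [0.6113 0.0539 0.0639] [0.5992745  0.03673411 0.06050942] [0.62305905 0.06995095 0.06730807]
amber ((324.5, 223.0), 6.946321964263916) 36.0 [0.6114 0.0814 0.0631] [0.59427058 0.06363    0.05848598] [0.62089749 0.09096968 0.06655972]
sky ((302.97088623046875, 268.3786315917969), 9.491958618164062) 242.0 [ 0.5235 -0.0131  0.0634] [ 0.50720252 -0.02849914  0.05829182] [0.5410616  0.00590637 0.0669239 ]
```

Sky lies flat at (.524,-.012), top at .063. Blue was not disturbed. Descending on blue.

apply_moves --claw '[1, 1, 0.8, 0.2, -0.5]' --travel '[[0.001, 0, 0.035], [0.001, 0, 0.065], [0.001, 0, 0.073], [0.001, 0, 0.073], [0.001, 0, 0.073]]' --turn '[[0, 0, 0], [0, 0, 0], [0, 0, 0], [0, 0, 0], [0, 0, 0]]'

```text
t: 5.38
tcp_pos: [0.5687, 0.0688, 0.0508]
tool_rot: [1.0, 0.0, -0.001, 0.0]
force: [0.3, -0.2, -0.6]
finger_gap: 0.636
gripper_force: 0.0
```

apply_moves --claw '[-1, -1, -1, -1, -1]' --travel '[[0, 0, 0], [0, 0, 0], [0, 0, 0], [0, 0, 0], [0, 0, 0]]' --turn '[[0, 0, 0], [0, 0, 0], [0, 0, 0], [0, 0, 0], [0, 0, 0]]'

```text
t: 5.8
tcp_pos: [0.57, 0.0693, 0.0522]
tool_rot: [1.0, 0.001, 0.001, 0.0]
force: [-1.4, -1.9, 5.9]
finger_gap: 0.398
gripper_force: 30.3
```

apply_moves --claw '[-1, -1, -1, -1, -1]' --travel '[[0, 0, -0.035], [-0.03, -0.02, -0.035], [-0.058, -0.036, -0.035], [-0.058, -0.036, -0.035], [-0.058, -0.036, -0.035]]' --turn '[[0, 0, 0], [0, 0, 0], [0, 0, 0], [0, 0, 0], [0, 0, 0]]'

```text
t: 6.22
tcp_pos: [0.5212, 0.0994, 0.079]
tool_rot: [1.0, 0.002, -0.001, -0.0]
force: [0.8, 0.3, -1.3]
finger_gap: 0.401
gripper_force: 30.4
```

apply_moves --claw '[-1, -1, -1, -1, -1]' --travel '[[0, 0, 0.02], [0, 0, 0.034], [0, 0, 0.036], [0, 0, 0.036], [0, 0, 0.036]]' --turn '[[0, 0, 0], [0, 0, 0], [0, 0, 0], [0, 0, 0], [0, 0, 0]]'

```text
t: 6.63
tcp_pos: [0.5243, 0.0983, 0.0502]
tool_rot: [1.0, 0.001, 0.001, -0.0]
force: [-1.0, 0.1, 4.7]
finger_gap: 0.399
gripper_force: 34.8
```

apply_moves --claw '[0.3, 1, 1, 1, 1]' --travel '[[0, 0, 0], [0, 0, 0], [0, 0, -0.03], [0, 0, -0.08], [0, 0, -0.08]]' --turn '[[0, 0, 0], [0, 0, 0], [0, 0, 0], [0, 0, 0], [0, 0, 0]]'

```text
t: 7.05
tcp_pos: [0.5267, 0.0983, 0.1186]
tool_rot: [1.0, 0.001, 0.005, 0.0]
force: [0.8, -0.4, 0.7]
finger_gap: 0.998
gripper_force: 0.0
```

apply_moves --claw '[1, 1, 1, 1, 1]' --travel '[[0.108, 0.06, 0], [0.108, 0.06, 0], [0.108, 0.06, 0], [0.108, 0.06, 0], [0.108, 0.06, 0]]' --turn '[[0, 0, 0.04], [0, 0, 0.08], [0, 0, 0.12], [0, 0, 0.16], [0, 0, 0.2]]'

```text
t: 7.47
tcp_pos: [0.6107, 0.0493, 0.1132]
tool_rot: [0.951, -0.31, 0.0, -0.0]
force: [-0.4, 0.4, 0.1]
finger_gap: 0.998
gripper_force: 0.0
```

apply_moves --claw '[1, 1, 1]' --travel '[[0, 0, 0], [0, 0, 0], [0, 0, 0]]' --turn '[[0, 0, 0.04], [0, 0, 0.08], [0, 0, 0.08]]'

```text
t: 7.72
tcp_pos: [0.6091, 0.0503, 0.1132]
tool_rot: [0.905, -0.425, -0.0, 0.0]
force: [0.3, -0.4, 0.1]
finger_gap: 1.001
gripper_force: 0.0
```

```bash
python3 - <<'E'
from h import *
b=manip.snapshot("side");s=manip.sense();print(s["tcp_pos"],s["finger_gap"],s["tool_rot"],s["q"])
for k,bx in (("blue",(270,200,350,270)),("green",(285,200,350,250)),("amber",(310,200,335,240)),("sky",(270,210,340,300))):
    m=mask(b,HUE[k],bx);c=big(m)
    if c is not None:
        q=pts(b,m);q=q[(q[:,2]>.06)&(q[:,2]<.085)]
        print(k,cv2.minEnclosingCircle(c),cv2.contourArea(c),np.median(q,0).round(4) if len(q) else 0,((q.min(0)+q.max(0))/2).round(4))
cv2.imwrite("pics/g.png",cv2.resize(b["pixels"][150:310,240:400],None,fx=3,fy=3)[:,:,::-1])
E
```

```text
[0.60911028 0.05042522 0.11329416] 1.0008727802454693 [ 9.06380956e-01 -4.22461188e-01 -3.07713676e-04  1.12663121e-04] [-1.00023714e-01  6.59028879e-01  1.56667111e+00 -1.22531075e-05
  9.16547969e-01  2.34309814e+00]
blue ((284.65643310546875, 229.31005859375), 8.51506233215332) 182.0 [0.5265 0.0957 0.0634] [0.5266 0.0982 0.0637]
green ((329.3666687011719, 231.5), 7.779415607452393) 141.0 [0.6075 0.051  0.0636] [0.6073 0.0527 0.0645]
amber ((326.5, 219.5), 4.527792930603027) 14.0 [0.6178 0.0897 0.0629] [0.6058 0.0898 0.0629]
sky ((302.8755798339844, 268.13348388671875), 9.40100383758545) 241.0 [ 0.5239 -0.0125  0.0636] [ 0.5249 -0.0116  0.0636]
```

View pics/g.png

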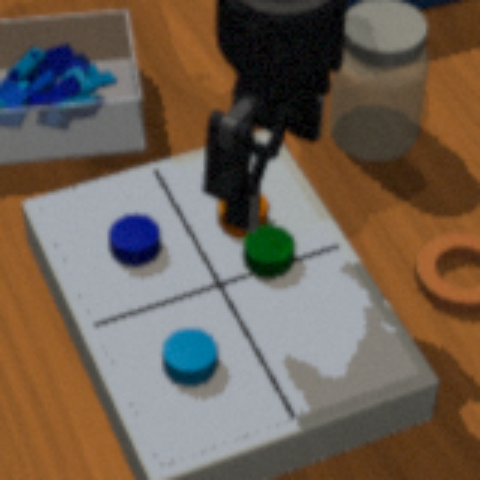

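Blue (135,240) and sky (190,355) lie flat in their quarters. The tool is over green (268,250), turned 50° so the fingers clear amber. Descending.

apply_moves --claw '[1, 0.8, 0.6, 0.2, -0.5]' --travel '[[0, 0, 0.035], [0, 0, 0.065], [0, 0, 0.077], [0, 0, 0.077], [0, 0, 0.077]]' --turn '[[0, 0, 0], [0, 0, 0], [0, 0, 0], [0, 0, 0], [0, 0, 0]]'

```text
t: 8.18
tcp_pos: [0.609, 0.0506, 0.052]
tool_rot: [0.906, -0.423, -0.0, 0.0]
force: [0.2, 0.0, 0.2]
finger_gap: 0.533
gripper_force: 0.0
```

apply_moves --claw '[-1, -1, -1, -1, -1]' --travel '[[0, 0, 0], [0, 0, 0], [0, 0, 0], [0, 0, 0], [0, 0, 0]]' --turn '[[0, 0, 0], [0, 0, 0], [0, 0, 0], [0, 0, 0], [0, 0, 0]]'

```text
t: 8.6
tcp_pos: [0.6098, 0.0506, 0.0533]
tool_rot: [0.906, -0.423, 0.001, -0.0]
force: [-1.0, 0.4, 4.0]
finger_gap: 0.398
gripper_force: 30.2
```

apply_moves --claw '[-1, -1, -1, -1, -1]' --travel '[[0, 0, -0.035], [0.03, 0.02, -0.035], [0.062, 0.044, -0.035], [0.062, 0.044, -0.035], [0.062, 0.044, -0.035]]' --turn '[[0, 0, 0], [0, 0, 0], [0, 0, 0], [0, 0, 0], [0, 0, 0]]'

```text
t: 9.02
tcp_pos: [0.6143, -0.0116, 0.0807]
tool_rot: [0.905, -0.425, 0.0, -0.0]
force: [-0.2, 0.8, -0.5]
finger_gap: 0.395
gripper_force: 30.2
```

apply_moves --claw '[-1, -1, -1, -1, -1]' --travel '[[0, 0, 0.02], [0, 0, 0.034], [0, 0, 0.037], [0, 0, 0.037], [0, 0, 0.037]]' --turn '[[0, 0, 0], [0, 0, 0], [0, 0, 0], [0, 0, 0], [0, 0, 0]]'

```text
t: 9.43
tcp_pos: [0.6138, -0.0094, 0.0514]
tool_rot: [0.906, -0.423, -0.0, 0.0]
force: [-1.4, -0.8, 6.2]
finger_gap: 0.395
gripper_force: 34.8
```

apply_moves --claw '[0.3, 1, 1, 1, 1]' --travel '[[0, 0, 0], [0, 0, 0], [0, 0, -0.03], [0, 0, -0.08], [0, 0, -0.13]]' --turn '[[0, 0, 0], [0, 0, 0], [0, 0, 0], [0, 0, 0], [0, 0, 0]]'

```text
t: 9.85
tcp_pos: [0.6121, -0.0091, 0.1535]
tool_rot: [0.906, -0.423, -0.003, 0.001]
force: [0.7, 0.3, 0.3]
finger_gap: 1.002
gripper_force: 0.0
```

apply_moves --claw '[0, -1, -1, -1, -1]' --travel '[[0.124, 0.104, -0.03], [0.124, 0.104, -0.03], [0.124, 0.104, -0.03], [0.124, 0.104, -0.03], [0.124, 0.104, -0.03]]' --turn '[[0, 0, -0.04], [0, 0, -0.08], [0, 0, -0.12], [0, 0, -0.16], [0, 0, -0.2]]'

```text
t: 10.27
tcp_pos: [0.6143, -0.1432, 0.1792]
tool_rot: [0.992, -0.129, 0.001, 0.001]
force: [-0.1, 0.8, -0.2]
finger_gap: 0.299
gripper_force: 0.0
```

apply_moves --claw '[-1, -1, -1]' --travel '[[0, 0, 0], [0, 0, 0], [0, 0, 0]]' --turn '[[0, 0, -0.04], [0, 0, -0.08], [0, 0, -0.08]]'

```text
t: 10.52
tcp_pos: [0.6133, -0.139, 0.1779]
tool_rot: [1.0, -0.004, -0.001, -0.0]
force: [-0.2, -0.1, 0.7]
finger_gap: -0.0
gripper_force: 0.0
```

```bash
python3 - <<'E'
from h import *
b=manip.snapshot("side");a=manip.snapshot("top");s=manip.sense();print(s["tcp_pos"],s["finger_gap"],s["tool_rot"])
for k in HUE:
  for n,d,bx in(("side",b,(270,190,380,300)),("top",a,(235,215,375,325))):
    m=mask(d,HUE[k],bx);c=big(m)
    if c is not None and cv2.contourArea(c)>60:
        q=pts(d,m);q=q[(q[:,2]>.06)&(q[:,2]<.085)]
        M=((q.min(0)+q.max(0))/2);print(n,k,cv2.contourArea(c),M.round(4),"rel",(M-[.5695,.0445,0]).round(3))
T,S=a,b
# pad: depth-gated points
U={}
for n,d,bx in (("top",T,(470,310,530,375)),("side",S,(290,400,350,455))):
    m=mask(d,(5,20),bx,150,80)
    h=np.zeros(m.shape,np.uint8)
    v,u=np.nonzero(m);z=d["depth"][v,u];P=(d["R"].T@(np.linalg.inv(d["intrinsics"])@np.array([u*z,v*z,z])-d["t"][:,None])).T
    k=(z>0)&(P[:,2]>.098);h[v[k],u[k]]=255;c=big(h);U[n]=cv2.minAreaRect(c)[0]
    print(n,"pad rect",cv2.minAreaRect(c),P[k].mean(0).round(4),P[k].min(0).round(3),P[k].max(0).round(3),"plane",plane(d,U[n],.113).round(4))
print("tri",tri(T,U["top"],S,U["side"]))
# console top face (z ~.03), grey, from top depth
v,u=np.mgrid[255:395,440:540];m=np.zeros((480,640),np.uint8);m[255:395,440:540]=255
v,u=np.nonzero(m);z=T["depth"][v,u];P=(T["R"].T@(np.linalg.inv(T["intrinsics"])@np.array([u*z,v*z,z])-T["t"][:,None])).T
k=(z>0)&(P[:,2]>.02)&(P[:,2]<.2);r=cv2.minAreaRect(P[k][:,:2].astype(np.float32));
k2=(z>0)&(P[:,2]>.024)&(P[:,2]<.036);r2=cv2.minAreaRect(P[k2][:,:2].astype(np.float32))
print("console all",r,"base",r2)
A=cv2.resize(a["pixels"][260:390,440:545],None,fx=3,fy=3);B=cv2.resize(b["pixels"][370:480,260:420],None,fx=3,fy=3)
A=A[:330];cv2.imwrite("pics/lev.png",np.hstack([A,B])[:,:,::-1])
E
```

```text
[ 0.61350288 -0.13892613  0.17814181] 0.0004964773387912891 [ 9.99979073e-01 -6.43931612e-03 -5.50396456e-04 -2.93244580e-04]
side blue 183.5 [0.5264 0.0971 0.0635] rel [-0.043  0.053  0.063]
top blue 214.0 [0.5269 0.0972 0.064 ] rel [-0.043  0.053  0.064]
side green 160.0 [ 0.6108 -0.0089  0.0637] rel [ 0.041 -0.053  0.064]
top green 192.0 [ 0.6118 -0.0085  0.0643] rel [ 0.042 -0.053  0.064]
side amber 1292.5 [0.605  0.093  0.0641] rel [0.035 0.048 0.064]
top amber 1897.0 [0.6052 0.0926 0.0644] rel [0.036 0.048 0.064]
side sky 240.0 [ 0.5246 -0.0109  0.0631] rel [-0.045 -0.055  0.063]
top sky 219.0 [ 0.5246 -0.0113  0.0642] rel [-0.045 -0.056  0.064]
top pad rect ((509.58221435546875, 339.21917724609375), (25.16384506225586, 12.406362533569336), 69.44395446777344) [ 0.435  -0.325   0.1218] [ 0.414 -0.34   0.102] [ 0.455 -0.116  0.651] plane [ 0.4348 -0.3289  0.113 ]
side pad rect ((322.17889404296875, 428.9037170410156), (35.48976135253906, 29.394187927246094), 61.69924545288086) [ 0.4313 -0.3213  0.1144] [ 0.41  -0.343  0.098] [ 0.455 -0.296  0.124] plane [ 0.4316 -0.3208  0.113 ]
tri (array([ 0.43256137, -0.32436727,  0.12259855]), np.float64(0.004927632126173137))
console all ((0.4516355097293854, -0.3313137888908386), (0.03420174866914749, 0.07610221207141876), 88.09657287597656) base ((0.4799789488315582, -0.34630393981933594), (0.01811397634446621, 0.003742616856470704), 5.747278213500977)
```

View pics/lev.png

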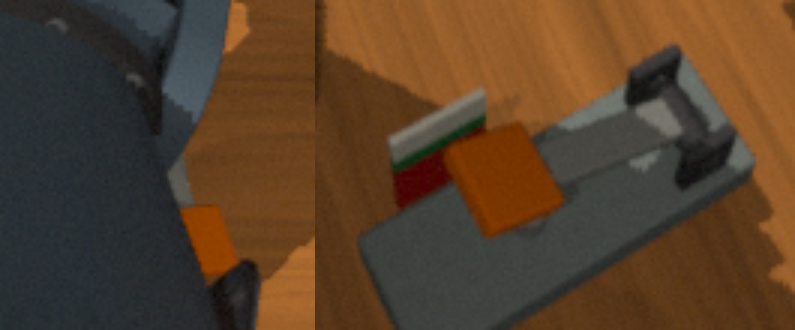

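All four pucks lie flat, well inside their quarters. The arm hides the lever in this top view, so I'll use the first top image together with the side view for the lever geometry.

```bash
python3 - <<'E'
from h import *
T=dict(np.load("top0.npz"));S=dict(np.load("side0.npz"));C={}
def grid(d,x0,y0,x1,y1):
    m=np.zeros((480,640),np.uint8);m[y0:y1,x0:x1]=1;v,u=np.nonzero(m);z=d["depth"][v,u]
    P=(d["R"].T@(np.linalg.inv(d["intrinsics"])@np.array([u*z,v*z,z])-d["t"][:,None])).T
    return u,v,P,cv2.cvtColor(d["pixels"],cv2.COLOR_RGB2HSV)[v,u]
for n,d,b in(("top",T,(440,255,540,395)),("side",S,(260,370,420,480))):
    u,v,P,H=grid(d,*b)
    k=(P[:,2]>.015)&(P[:,2]<.3);r=cv2.minAreaRect(P[k][:,:2].astype(np.float32))
    k2=(abs(P[:,2]-.03)<.006);r2=cv2.minAreaRect(P[k2][:,:2].astype(np.float32))
    o=(H[:,0]>=5)&(H[:,0]<=22)&(H[:,1]>150)&(H[:,2]>80)&(P[:,2]>.095)&(P[:,2]<.14);Q=P[o]
    c,_,vt=np.linalg.svd(Q-Q.mean(0));nrm=vt[2]*np.sign(vt[2][2])
    print(n,"all",np.round(np.r_[r[0],r[1],r[2]],4),"base",np.round(np.r_[r2[0],r2[1],r2[2]],4))
    print("  pad",Q.mean(0).round(4),((Q.min(0)+Q.max(0))/2).round(4),Q[:,2].min().round(4),Q[:,2].max().round(4),"normal",nrm.round(3),"px",u[o].mean(),v[o].mean())
    C[n]=(u[o].mean(),v[o].mean())
print(tri(T,C["top"],S,C["side"]))
E
```

```text
top all [ 0.4676 -0.3126  0.2003  0.0758  6.5656] base [ 0.4677 -0.3131  0.2003  0.0748  6.5656]
  pad [ 0.4326 -0.3175  0.1147] [ 0.4326 -0.3187  0.1125] 0.0987 0.1263 normal [0.4   0.074 0.913] px 503.8290598290598 340.4786324786325
side all [ 0.4673 -0.3131  0.2002  0.0752  6.2807] base [ 0.4676 -0.3146  0.2002  0.0721  5.8859]
  pad [ 0.4312 -0.3212  0.1145] [ 0.4323 -0.3195  0.1121] 0.0991 0.1252 normal [0.372 0.015 0.928] px 321.9649845520082 428.9752832131823
(array([ 0.43211379, -0.31966019,  0.10913291]), np.float64(0.0005328561635358557))
```

Console centre is (.4675,-.314), yaw about 6°. That puts the hinge at (.537,-.306) and the pad at mid travel at about (.423,-.319,.088). The pad measured at (.432,-.319,.11) agrees with the given geometry. Moving above it with the gripper shut, offset slightly away from the scale plate.

apply_moves --claw '[-1, -1, -1, -1, -1]' --travel '[[-0.237, 0.234, 0], [-0.237, 0.234, 0], [-0.237, 0.234, 0], [-0.237, 0.234, 0], [-0.237, 0.234, 0]]' --turn '[[0, 0, 0], [0, 0, 0], [0, 0, 0], [0, 0, 0], [0, 0, 0]]'

```text
t: 11.03
tcp_pos: [0.4628, -0.2847, 0.1786]
tool_rot: [1.0, -0.006, -0.0, -0.0]
force: [1.0, -1.1, -0.5]
finger_gap: 0.004
gripper_force: 0.0
```

apply_moves --claw '[-1, -1, -1, -1, -1]' --travel '[[-0.055, 0.055, 0], [-0.055, 0.055, 0], [-0.055, 0.055, 0.02], [-0.055, 0.055, 0.04], [-0.055, 0.055, 0.04]]' --turn '[[0, 0, 0], [0, 0, 0], [0, 0, 0], [0, 0, 0], [0, 0, 0]]'

```text
t: 11.45
tcp_pos: [0.4179, -0.3267, 0.1444]
tool_rot: [1.0, -0.007, -0.002, -0.002]
force: [0.1, 0.3, -0.4]
finger_gap: -0.002
gripper_force: 0.0
```

apply_moves --claw '[-1, -1, -1, -1, -1]' --travel '[[0.007, 0, 0.01], [0.007, 0, 0.02], [0.007, 0, 0.03], [0.007, 0, 0.03], [0.007, 0, 0.03]]' --turn '[[0, 0, 0], [0, 0, 0], [0, 0, 0], [0, 0, 0], [0, 0, 0]]'

```text
t: 11.87
tcp_pos: [0.4256, -0.3276, 0.1225]
tool_rot: [1.0, -0.005, -0.0, -0.0]
force: [-0.9, -0.1, 0.5]
finger_gap: -0.001
gripper_force: 0.0
```

```bash
python3 - <<'E'
from h import *
b=manip.snapshot("side");s=manip.sense();print(s["tcp_pos"],s["force"],proj(b,s["tcp_pos"]))
cv2.imwrite("pics/press.png",cv2.resize(b["pixels"][340:480,240:420],None,fx=4,fy=4)[:,:,::-1])
E
```

```text
[ 0.42541903 -0.327645    0.1227283 ] [-0.25827378  0.65046333 -0.09432911] [320.06316068 432.91131364]
```

View pics/press.png

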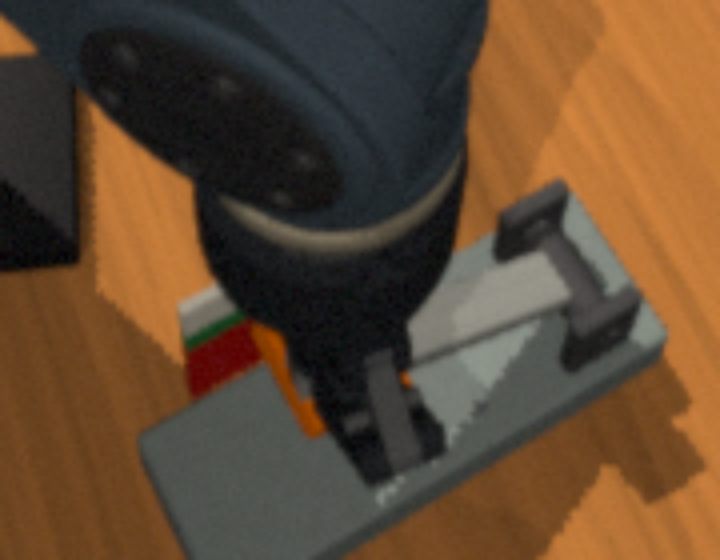

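The fingers sit over the pad, but the dark part near crop (375,470) reaches lower than the TCP projection at (320,372). I'll check with depth what that is before pressing.

```bash
python3 - <<'E'
from h import *
b=manip.snapshot("side")
for cx,cy in ((375,470),(360,440),(400,450),(430,430),(390,380),(350,470),(330,420),(300,425),(405,385),(380,360)):
    u,v=240+cx//4,340+cy//4;m=np.zeros((480,640),np.uint8);m[v,u]=1;print((cx,cy),pts(b,m).round(3),b["pixels"][v,u])
m=np.zeros((480,640),np.uint8);m[400:480,300:370]=1;q=pts(b,m);q=q[(q[:,2]>.10)&(q[:,2]<.17)]
for lo in np.arange(.10,.17,.01):
    w=q[(q[:,2]>=lo)&(q[:,2]<lo+.01)];print(lo.round(2),len(w),w.min(0).round(3) if len(w) else'',w.max(0).round(3) if len(w) else '')
E
```

```text
(375, 470) [[ 0.415 -0.386  0.217]] [26 27 24]
(360, 440) [[ 0.415 -0.378  0.216]] [16  9 13]
(400, 450) [[ 0.424 -0.385  0.218]] [67 67 64]
(430, 430) [[ 0.434 -0.383  0.217]] [25 28 27]
(390, 380) [[ 0.427 -0.37   0.227]] [65 65 65]
(350, 470) [[ 0.434 -0.336  0.032]] [80 85 79]
(330, 420) [[ 0.413 -0.361  0.184]] [16 14 11]
(300, 425) [[ 0.414 -0.339  0.116]] [121  65  38]
(405, 385) [[ 0.437 -0.363  0.196]] [73 33 10]
(380, 360) [[ 0.427 -0.365  0.232]] [52 50 48]
0.1 7 [ 0.453 -0.338  0.101] [ 0.456 -0.333  0.107]
0.11 92 [ 0.41  -0.343  0.111] [ 0.421 -0.301  0.12 ]
0.12 57 [ 0.411 -0.343  0.12 ] [ 0.42  -0.302  0.13 ]
0.13 19 [ 0.414 -0.334  0.13 ] [ 0.419 -0.323  0.139]
0.14 12 [ 0.414 -0.337  0.14 ] [ 0.418 -0.323  0.149]
0.15 4 [ 0.414 -0.34   0.151] [ 0.418 -0.333  0.157]
0.16 10 [ 0.413 -0.354  0.16 ] [ 0.418 -0.338  0.169]
0.17 0
```

That dark part is gripper linkage at z≈0.217, clear of the plate. Pressing down gently.

apply_moves --claw '[-1, -1, -1, -1, -1]' --travel '[[-0.001, 0, 0.008], [-0.001, 0, 0.016], [-0.001, 0, 0.024], [-0.001, 0, 0.03], [-0.001, 0, 0.03]]' --turn '[[0, 0, 0], [0, 0, 0], [0, 0, 0], [0, 0, 0], [0, 0, 0]]'

```text
t: 12.38
tcp_pos: [0.424, -0.3282, 0.098]
tool_rot: [1.0, -0.005, -0.0, -0.0]
force: [-1.5, -0.9, 5.7]
finger_gap: 0.002
gripper_force: 2.5
```

apply_moves --claw '[-1, -1, -1, -1, -1]' --travel '[[0, 0, 0.004], [0, 0, 0.008], [0, 0, 0.009], [0, 0, 0.009], [0, 0, 0.009]]' --turn '[[0, 0, 0], [0, 0, 0], [0, 0, 0], [0, 0, 0], [0, 0, 0]]'

```text
t: 12.8
tcp_pos: [0.424, -0.3282, 0.0917]
tool_rot: [1.0, -0.005, -0.0, 0.0]
force: [-3.2, -0.3, 7.0]
finger_gap: 0.004
gripper_force: 3.0
```

```bash
python3 - <<'E'
from h import *
b=manip.snapshot("side")
F=[]
for i in range(4): manip.snapshot("side");F.append(manip.sense()["force"])
s=manip.sense();print(s["tcp_pos"],np.mean(F,0))
m=mask(b,(3,22),(285,395,350,460),130,60);q=pts(b,m);q=q[(q[:,2]>.065)&(q[:,2]<.125)]
print("pad pts",len(q),q.min(0).round(4),q.max(0).round(4))
h=np.array([.5371,-.3063]);ux=np.array([.994,.110]);r=-(q[:,:2]-h)@ux;z=q[:,2]-.05
# points on top face satisfy z*cos(a)-r*sin(a)=.012, a=.45-theta
for th in np.arange(.11,.36,.03):
    a=.45-th;e=z*np.cos(a)-r*np.sin(a)-.012;print(th.round(2),"inliers",(abs(e)<.002).sum(),"above",(e>.003).sum())
for k in HUE:
    m=mask(b,HUE[k],(270,190,380,300));c=pts(b,m);c=c[(c[:,2]>.06)&(c[:,2]<.07)];print(k,len(c),((c.min(0)+c.max(0))/2-[.5695,.0445,0]).round(3) if len(c) else '')
cv2.imwrite("pics/end.png",cv2.resize(b["pixels"][340:480,240:420],None,fx=4,fy=4)[:,:,::-1])
E
```

```text
[ 0.42399316 -0.32815957  0.09183801] [-2.49333563 -0.75146274  6.20875301]
pad pts 339 [ 0.3888 -0.3445  0.0658] [ 0.4178 -0.2843  0.1063]
0.11 inliers 1 above 0
0.14 inliers 3 above 1
0.17 inliers 2 above 3
0.2 inliers 149 above 6
0.23 inliers 114 above 85
0.26 inliers 36 above 266
0.29 inliers 2 above 310
0.32 inliers 7 above 322
0.35 inliers 6 above 328
blue 0 
green 16 [ 0.054 -0.051  0.064]
amber 67 [0.044 0.048 0.063]
sky 0
```

View pics/end.png

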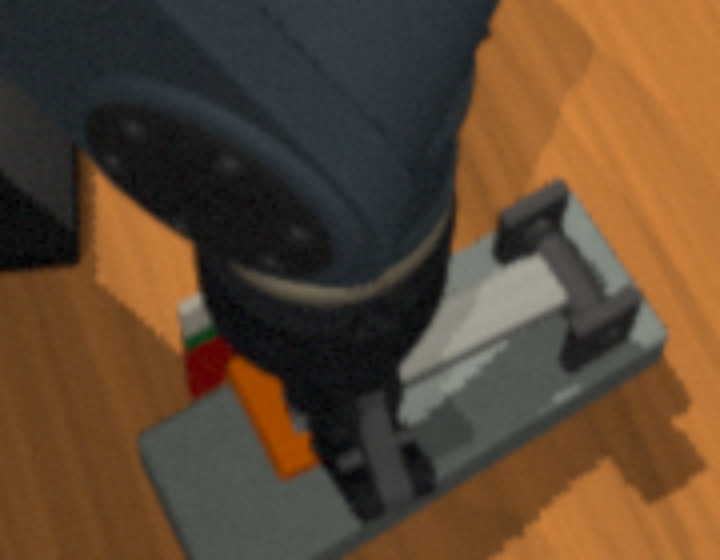

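The pad is held near the middle of the band: θ≈0.21–0.22 from both depth and tip height, at about 6.5 N. The pucks haven't been touched since their check. Handing in.

```bash
python3 -c "
from station import manip
print(manip.sign_off())"
```

```text
the job is handed in; nothing more can be done
None
```

I handed the job in with one puck lying flat in each quarter of the pane and the lever held still in the green band at about 0.21 rad and 6 N; no verdict came back.

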